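# Drift a stuck dowel pin out of an amplifier heat-sink bar

### The arm

A 6-joint arm with a two-finger parallel gripper is mounted at the origin on the work surface. World frame = base frame: x ahead of the robot, y to its left, z up, the work surface at z = 0. Lengths are in m, angles in degrees, forces in N, time in s.
With the tool pointing down it reaches from about 0.275 to 0.75 m from the base axis. Payload 10.2 kg.
Tool frame: the origin (TCP) lies between the finger pads; the fingertips stand tips_ahead ahead of it and the grasp point (between the pads) lies 2 mm behind it (tips_ahead is the distance from the TCP to the fingertips, in m); z points along the fingers, y is the direction in which the jaws open and shut (so a half turn about z gives the same grasp; the last joint's range is limited). The gripper opens to 85 mm and grips with 20 to 120 N. Pads are 22 mm wide; open, the fingers measure 114 mm over their backs; the gripper's body (76 mm by 85 mm) begins 54 mm behind the grasp point. The pads swing forward as they close: fully open they stand 13 mm farther back than shut.
Start: joints at [56.413, 17.928, 85.812, -0, 76.261, -12.8], TCP at [0.186, 0.491, 0.248] pointing down, gripper open.
Joint ranges: [-168.41, 168.41], [-55.51, 124.54], [10.69, 146.95], [-70.63, 250.63], [1, 178], [-165.06, 165.06]. Speed limits (degrees/s): [136.94, 136.94, 172.46, 180, 180, 180].

### API

Orientations are given as a 3x3 rotation matrix whose columns are the frame's x, y, z axes.
In Python, from rig import read_state, camera, camera_model, close_job, trace, spot_point, tips_ahead gives the robot as it stands. The module is installed in compiled form; this text tells all that it offers.
- The arm moves only by the tool play_rows, never from a script. Its argument "motion" is one flat list of numbers, 5 for each row, row after row: the shift along the tool's x, y, z in m, then the turn about the tool's z in degrees, then the gripper command: -1 is fully open, 1 is shut, values between are in proportion. A call has 1 to 20 rows; each row shifts and turns the commanded pose from where the row before left it, along the tool's axes as they then stand; what a row does not reach is not made up. A row lasts 1/8 s, in which the tool goes at most 62.5 mm and 10.7 degrees, less where a joint would pass 70% of its speed; a pose out of reach is approached as far as the arm can. A call is refused whole if a number of a shift passes 0.0625 or a number of a turn 10.7, either way. A call with a gripper value outside its range is refused whole. The fingers move at their own pace and stop on an object; the grip force is fixed at half the most. Time passes only in rows, so rows that do not move let the fingers close. It gives the time, the measured TCP pose, the force and the opening at its end, in the units of the state.
- read_state(): the state, without advancing time (a new reading comes with each control period).
- camera(name): name is "scene" or "side" or "wrist"; returns the picture (480x640x3 uint8, red, green, blue); there is no depth.
- camera_model(name): a dict with "fx", "fy", "cx", "cy" (pixels), "R" (3x3) and "t" (3): a world point X has camera coordinates R X + t. Camera axes: x right, y down, z forward; pixel columns grow to the right and rows downward; lengths in m; the calibration is good to about 2 mm. A picture is of the moment at which its call begins: read the wrist's pose just before it. camera_model takes no time and is no camera call; for the wrist camera it gives the pose at the moment of the call.
- close_job(): hands the job in, once; it reports no verdict.
Trained networks look in the newest picture that a camera, given by its name, has taken for a name from the list of things; names that differ only in an ending like _2 or _b are one class to them, and where a whole thing is asked for, a point or a joint stands for the part that bears it (a point fixed in the world has none). Each returns a list of dicts, best first, with "conf" (0 to 1); they miss things now and then, are a little off and sometimes report something else, mostly with a low value. They report only what shows in the picture. A call takes as long as a camera call. They do not tell look-alikes from the thing itself.
- trace(label, camera): "region" (480x640 bool, what is visible of it).
- spot_point(label, camera): "xyz" ([x, y, z] in m, in the coordinates of the camera as it stood for that picture, good to about 4 mm: a listed point, or the origin of a listed thing).
The state is a dict: "time": time; "joint_pos": joint angles; "joint_velocities": joint speeds; "joint_torque": joint torques, N m; "ee_pos": TCP position; "ee_rot": TCP orientation; "wrist_force": force on the tool from outside, world axes, zero at the start; "torque": the same for the moment, N m; "grip_width": finger opening in m.
Only numpy, scipy, OpenCV 4.12 (cv2) and the standard library are available. Lean on these libraries where they do the work, as an engineer would, in place of code of your own. Each camera call takes 0.05 s, during which the arm holds its last target.

### The job

Take the red-handled drift from its wooden holder, feel for the bore in the aluminium heat-sink bar lying in the jig, and press the brass dowel pin down through the bar until it drops out underneath into the catch cup. Work gently, never leaning on the bar or the pin with more than 40 N. Then stand the drift back in its holder, fully down and upright, let it go, and leave the other things on the bench where they are.

Things in the scene. Friction and masses are not known exactly. Their poses are not given: they have to be found in the camera images.
- datum (a point): Datum point on the flat, level top face of the aluminium heat-sink bar, 95 mm above the bench, between the jig's two small red marks; axes as the jig's (y along the bar). The bar's one vertical through bore (13 mm diameter, edge barely broken, no lead-in) has its axis at x = 0 and anywhere from 8 to 44 mm along +y: the bar was clamped by hand and this is not measured. Look or feel for it.
- pin (a joint): Brass dowel pin, 12 mm diameter, 18 mm long, stuck in the bore: depth (m) of its top below the bar's top face. Starts at 0.008 to 0.013. A tight spot holds it: it takes about 15 to 20 N to start, less once moving, and goes in small jerks; press at 10 to 20 mm/s. When its top is 29 mm down it comes free and falls to the floor of the catch cup (reads about 0.067).
- drift_handle (a point): Centre of the drift's upright red round handle (16 mm diameter, 60 mm long); z up along the drift. Below the handle a dark collar (30 mm diameter, 6 mm thick), its underside 36 mm below this point, then a steel shank (8 mm diameter, 65 mm long, its last 3 mm stepped down to 6 mm). 110 g. At the start it stands in the holder, collar resting on its top.
- drift_tip (a point): Centre of the drift's lower end face, 101 mm below the handle's centre along the drift's axis, 65 mm below the collar's underside.
- drift_collar (a point): Centre of the underside of the drift's collar.
- holder_mouth (a point): Centre of the mouth of the holder's hole, on its top face 75 mm above the bench. The holder is a fixed dark wooden block 64 x 64 x 75 mm with one vertical through hole of 13.5 mm diameter (2 mm chamfer). z points up.
- jig: Fixed jig: blue base 120 x 170 mm, two steel rails on wooden posts carry the bar, catch cup (black floor, low yellow rim) below it. Origin on the bench under the datum, 26 mm short of the base's middle, z up, y along the channel holding the bar. The bar is 50 mm wide (78 over fins), 110 long (y), 40 thick, underside 55 mm above the bench; it does not move.
- drift: The drift. Origin at the centre of the collar's underside, z up along the axis.
- screwdriver: Screwdriver lying on the bench beyond the work. To be left alone. Origin under its middle.
- screw_jar: Clear jar with a blue cap, 56 mm diameter, 70 mm high. To be left alone. Origin at the centre of its underside.
- solder_spool: Orange spool standing on end, 54 mm diameter, 42 mm high. To be left alone. Origin at the centre of its underside.
Not all that is in view belongs to the job. What is shaped like the drift but green or purple is not meant.

How it is judged:
By the outcome, as a careful person would: the job done as asked, in the order asked, and still so for the second after the job is handed in, with the robot touching nothing.
It also fails if it takes over 67 s, if anything falls off the work surface, if the arm or the gripper's body presses on something with over 40 N, if the wrist force passes 120 N, or if a joint passes its speed limit or range.

## Working session

There is one attempt and no reset: what is moved stays moved. The work goes in short steps, Python scripts to look and compute and a tool call to move; the robot and the scene stay as the last step left them, time stands still between calls to the robot, and variables do not carry over. Pictures are saved under pics/ and viewed, and the job is handed in when it is done.

Besides the shell and the picture viewer there is one more tool, called after "Emit:" by a JSON object that holds its "fn" and its "kwargs", one argument or row to a line. play_rows: Moves the arm, as the interface text tells. Its arguments: {"type":"object","properties":{"motion":{"type":"array","items":{"type":"number"}}},"required":["motion"]}

```bash
mkdir -p pics; cat > h.py <<'E'
import numpy as np, cv2
from rig import *
def snap(c,fn):
    im=camera(c); cv2.imwrite('pics/'+fn,im[:,:,::-1]); return im
def w(c,xyz,m=None):
    m=m or camera_model(c); return np.array(m['R']).T@(np.array(xyz)-np.array(m['t']))
def proj(c,X,m=None):
    m=m or camera_model(c); p=np.array(m['R'])@np.array(X)+np.array(m['t']); return np.array([m['fx']*p[0]/p[2]+m['cx'],m['fy']*p[1]/p[2]+m['cy']])
def ray(c,uv,z,m=None):
    m=m or camera_model(c); R=np.array(m['R']);o=-R.T@np.array(m['t']); d=R.T@np.array([(uv[0]-m['cx'])/m['fx'],(uv[1]-m['cy'])/m['fy'],1]); return o+d*(z-o[2])/d[2]
E
python3 - <<'E'
from h import *
s=read_state(); print(s, tips_ahead)
for c in ['scene','side','wrist']:
    snap(c,c+'0.png')
    m=camera_model(c); print(c,m['fx'],-np.array(m['R']).T@m['t'])
for c in ['scene','side']:
    for l in ['datum','drift_handle','drift_tip','drift_collar','holder_mouth','jig','screwdriver','screw_jar','solder_spool']:
        for d in spot_point(l,c)[:4]:
            X=w(c,d['xyz']); print(c,l,round(d['conf'],2),X.round(4),proj(c,X).round(0))
print(read_state()['time'])
E
```

```text
{'time': 0.0, 'joint_pos': array([ 5.64140609e+01,  1.79579113e+01,  8.58552507e+01, -1.89521019e-04,
        7.62605676e+01, -1.27996059e+01]), 'joint_velocities': array([-0.04451178, -0.01406543, -0.08099361, -0.07589269,  0.04115059,
       -0.02051397]), 'joint_torque': array([ 4.70417071e-04, -4.12263966e+01, -2.59740400e+01, -1.18694202e-04,
        4.12196678e-03,  3.96544770e-07]), 'ee_pos': array([0.18618573, 0.4906162 , 0.2477406 ]), 'ee_rot': array([[-9.34910533e-01,  3.54882786e-01, -7.09178542e-04],
       [ 3.54883383e-01,  9.34909959e-01, -1.07377640e-03],
       [ 2.81953321e-04, -1.25556055e-03, -9.99999172e-01]]), 'wrist_force': array([ 0.76319452,  0.80354771, -0.21170337]), 'torque': array([0.0107334 , 0.04662939, 0.04366866]), 'grip_width': 0.08563322149381548} 0.017
scene 467.78957203773695 [ 1.1999736  -0.07489831  0.54468658]
side 515.3313096764118 [ 0.49511988 -0.83801137  0.56441059]
wrist 406.5596046992191 [0.1094691  0.51882836 0.37303988]
scene datum 0.7 [0.5491 0.1149 0.0944] [388. 222.]
scene datum 0.22 [ 0.5614 -0.145   0.1095] [234. 228.]
scene drift_
[... 1107 characters left out ...]
.563  -0.1383  0.1098] [314. 274.]
side drift_tip 0.77 [ 0.6539 -0.1012  0.0014] [363. 310.]
side drift_tip 0.62 [ 0.5703 -0.2364 -0.0026] [326. 368.]
side drift_collar 0.95 [ 0.5759 -0.2343  0.0616] [329. 335.]
side drift_collar 0.89 [ 0.5626 -0.1433  0.0728] [314. 294.]
side drift_collar 0.84 [ 0.6487 -0.1049  0.0657] [362. 282.]
side holder_mouth 0.84 [ 0.5654 -0.1417  0.0758] [316. 292.]
side jig 0.68 [ 5.577e-01  1.122e-01 -1.000e-04] [300. 254.]
side screwdriver 0.83 [ 0.7268 -0.0038 -0.0014] [390. 279.]
side screw_jar 0.71 [ 0.7154  0.2739 -0.0031] [359. 218.]
side solder_spool 0.84 [ 0.7166 -0.2036 -0.0049] [411. 348.]
side solder_spool 0.32 [ 0.5646 -0.1399  0.0756] [315. 292.]
1.05
```

View pics/scene0.png

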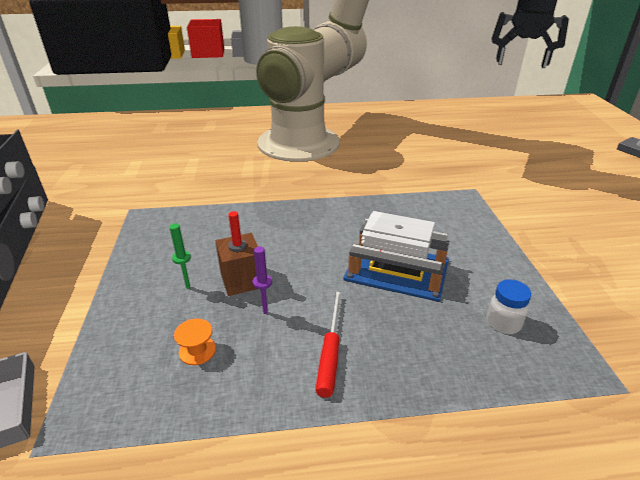

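View pics/side0.png

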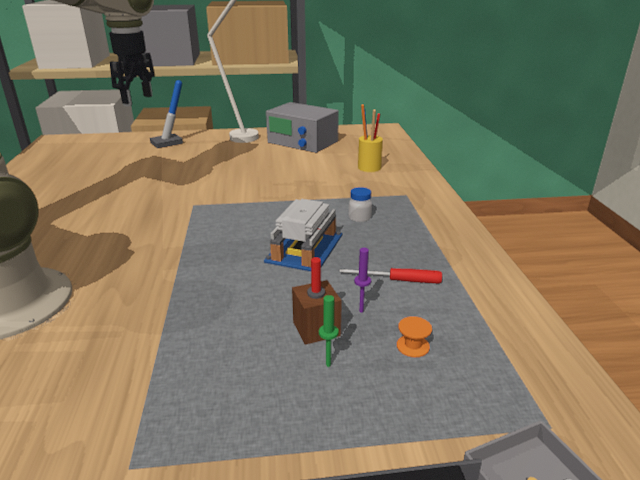

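```bash
python3 - <<'E'
import cv2
a=cv2.imread('pics/scene0.png'); b=cv2.imread('pics/side0.png')
cv2.imwrite('pics/crop0.png',cv2.hconcat([cv2.resize(a[190:330,150:290],(400,400),interpolation=2),cv2.resize(b[230:370,270:410],(400,400),interpolation=2)]))
cv2.imwrite('pics/crop1.png',cv2.hconcat([cv2.resize(a[180:300,310:470],(400,300),interpolation=2),cv2.resize(b[160:280,220:380],(400,300),interpolation=2)]))
E
```

```text
(no output)
```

View pics/crop0.png

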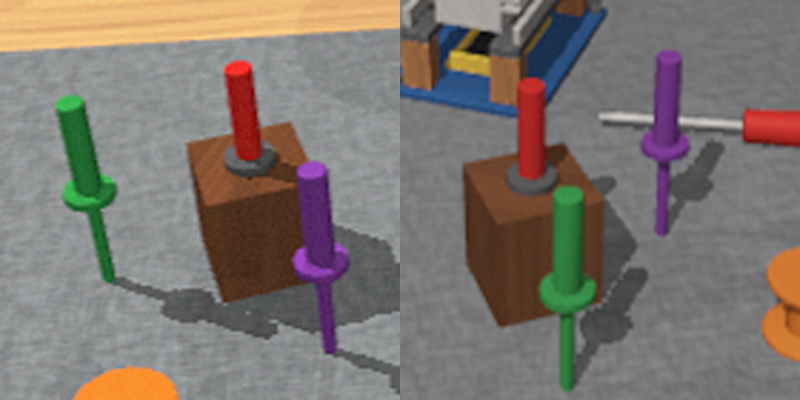

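View pics/crop1.png

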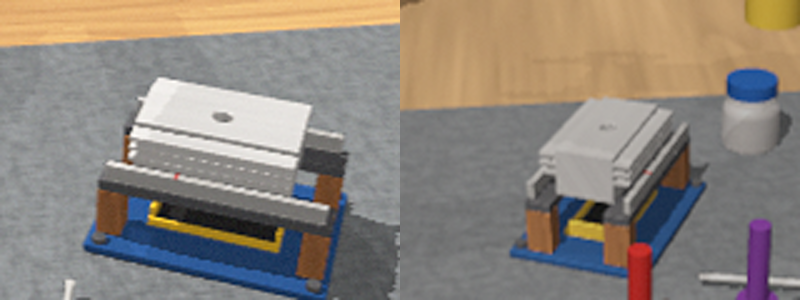

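The red drift is the one in the holder, at scene (235,228). Green at (178,243) and purple at (262,267) stand free outside the holder and are look-alikes; the crop confirms this. In the bar top the bore shows at about scene (399,227) and side (302,211).

```bash
cat >> h.py <<'E'
def plan(goal,jaw_turn=0,zfirst=None,step=0.055,grip=-1,n=None):
    """rows from the present pose to world goal; jaw_turn in tool deg"""
    s=read_state(); R=np.array(s['ee_rot']); p=np.array(s['ee_pos']); d=np.array(goal)-p
    k=n or max(int(np.ceil(np.linalg.norm(d)/step)),int(np.ceil(abs(jaw_turn)/10.5)),1)
    th=0; rows=[]
    for i in range(k):
        c,sn=np.cos(np.radians(th)),np.sin(np.radians(th))
        Ri=R@np.array([[c,-sn,0],[sn,c,0],[0,0,1]])
        v=Ri.T@(d/k); rows.append([*v.round(4),round(jaw_turn/k,2),grip]); th+=jaw_turn/k
    print(k,'rows'); print(', '.join(', '.join(f'{x:g}' for x in r) for r in rows))
def st():
    s=read_state(); R=s['ee_rot']; print('t',round(s['time'],2),'p',s['ee_pos'].round(4),'jaw',round(np.degrees(np.arctan2(R[1,1],R[0,1])),2),'zax',R[:,2].round(4),'F',s['wrist_force'].round(1),'w',round(s['grip_width'],4)); return s
E
python3 - <<'E'
from h import *
st()
m=camera_model('wrist'); s=read_state(); print((s['ee_rot'].T@np.array(m['R']).T).round(3), s['ee_rot'].T@(-np.array(m['R']).T@m['t']-s['ee_pos']))
print(ray('scene',(399.2,226.8),.095),ray('side',(302.4,211.2),.095), ray('scene',(388,222),.095))
# red marks on rails
a=cv2.imread('pics/scene0.png').astype(int)
for n in ['scene0','side0']:
    a=cv2.imread(f'pics/{n}.png').astype(int); sub=a[160:290,220:470]
    m=(sub[:,:,2]-np.maximum(sub[:,:,1],sub[:,:,0])>50); ys,xs=np.nonzero(m); print(n,[(x+220,y+160) for x,y in zip(xs,ys)][:15])
plan([.50,.05,.22],99.2)
E
```

```text
t 1.05 p [0.1863 0.4908 0.2483] jaw 69.22 zax [-0.  0. -1.] F [-0.8  0.2 -0.3] w 0.0852
[[ 0.001 -0.949 -0.317]
 [ 1.     0.001 -0.   ]
 [ 0.001 -0.317  0.949]] [ 0.08176689 -0.00104139 -0.12515248]
[0.56778821 0.13032234 0.095     ] [0.56507106 0.12553398 0.095     ] [0.55138783 0.1147747  0.095     ]
scene0 [(np.int64(220), np.int64(160)), (np.int64(223), np.int64(160)), (np.int64(225), np.int64(160)), (np.int64(226), np.int64(160)), (np.int64(228), np.int64(160)), (np.int64(231), np.int64(160)), (np.int64(232), np.int64(160)), (np.int64(233), np.int64(160)), (np.int64(234), np.int64(160)), (np.int64(235), np.int64(160)), (np.int64(236), np.int64(160)), (np.int64(237), np.int64(160)), (np.int64(238), np.int64(160)), (np.int64(239), np.int64(160)), (np.int64(240), np.int64(160))]
side0 [(np.int64(466), np.int64(202)), (np.int64(271), np.int64(245)), (np.int64(272), np.int64(245)), (np.int64(273), np.int64(245)), (np.int64(271), np.int64(246)), (np.int64(277), np.int64(246)), (np.int64(278), np.int64(246)), (np.int64(279), np.int64(246)), (np.int64(271), np.int64(247)), (np.int64(271), np.int64(248)), (np.int64(271), np.int64(249)), (np.int64(271), np.int64(250)), (np.int64(302), np.int64(250)), (np.int64(271), np.int64(251)), (np.int64(302), np.int64(251))]
10 rows
-0.045, -0.0301, 0.0028, 9.92, -1, -0.0495, -0.0219, 0.0028, 9.92, -1, -0.0525, -0.013, 0.0028, 9.92, -1, -0.054, -0.0038, 0.0028, 9.92, -1, -0.0538, 0.0056, 0.0028, 9.92, -1, -0.0521, 0.0147, 0.0028, 9.92, -1, -0.0487, 0.0235, 0.0028, 9.92, -1, -0.044, 0.0315, 0.0028, 9.92, -1, -0.0379, 0.0386, 0.0028, 9.92, -1, -0.0306, 0.0446, 0.0028, 9.92, -1
```

```bash
python3 - <<'E'
from h import *
plan([.545,.11,.23],99.2,n=10)
E
```

```text
10 rows
-0.047, -0.0229, 0.0018, 9.92, -1, -0.0503, -0.0144, 0.0018, 9.92, -1, -0.052, -0.0056, 0.0018, 9.92, -1, -0.0522, 0.0035, 0.0018, 9.92, -1, -0.0508, 0.0124, 0.0018, 9.92, -1, -0.0479, 0.021, 0.0018, 9.92, -1, -0.0436, 0.0289, 0.0018, 9.92, -1, -0.0379, 0.036, 0.0018, 9.92, -1, -0.0312, 0.042, 0.0018, 9.92, -1, -0.0235, 0.0468, 0.0018, 9.92, -1
```

Emit:
{"fn": "play_rows", "kwargs": {
  "motion": [-0.047, -0.023, 0.002, 9.9, -1, -0.05, -0.014, 0.002, 9.9, -1, -0.052, -0.006, 0.002, 9.9, -1, -0.052, 0.004, 0.002, 9.9, -1, -0.051, 0.012, 0.002, 9.9, -1, -0.048, 0.021, 0.002, 9.9, -1, -0.044, 0.029, 0.002, 9.9, -1, -0.038, 0.036, 0.002, 9.9, -1, -0.031, 0.042, 0.002, 9.9, -1, -0.024, 0.047, 0.002, 9.9, -1, 0, 0, 0, 0, -1, 0, 0, 0, 0, -1]
}}

```text
time: 2.55
ee_pos: [0.545, 0.1101, 0.2282]
ee_rot: [[0.496, 0.868, -0.0], [0.868, -0.496, 0.0], [-0.0, -0.001, -1.0]]
wrist_force: [-0.3, 0.2, -0.0]
grip_width: 0.0854
```

```bash
python3 - <<'E'
from h import *
st()
m=camera_model('wrist'); im=snap('wrist','w1.png')
for l in ['datum','jig']:
    for d in spot_point(l,'wrist')[:2]:
        X=w('wrist',d['xyz'],m); print(l,d['conf'],X.round(4),proj('wrist',X,m).round(1))
np.savez('m1.npz',**{k:np.array(v) for k,v in m.items()})
E
```

```text
t 2.55 p [0.545  0.1101 0.2282] jaw -29.73 zax [-5.e-04  2.e-04 -1.e+00] F [-0.3  0.2 -0. ] w 0.0854
datum 0.8 [0.5516 0.115  0.0975] [325.4 220.1]
jig 0.73 [0.5504 0.1098 0.0038] [325.7 196.5]
jig 0.45 [0.555  0.1162 0.0986] [329.  216.4]
```

View pics/w1.png

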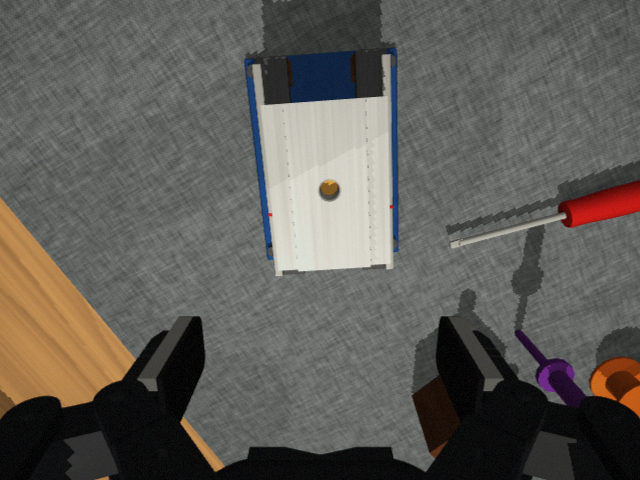

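The wrist view shows the bore, with the brass pin inside, at about (330,190). The red marks are at (270,215) and (391,207).

```bash
python3 - <<'E'
from h import *
m=dict(np.load('m1.npz'))
a=cv2.imread('pics/w1.png'); g=a.min(2)
sub=g[170:210,310:350]; mk=(sub<150).astype(np.uint8)
n,l,stt,c=cv2.connectedComponentsWithStats(mk); i=1+np.argmax(stt[1:,4]); print(stt[i],c[i]+[310,170])
cn=cv2.findContours((l==i).astype(np.uint8),0,1)[0][0]; (u,v),r=cv2.minEnclosingCircle(cn); u+=310;v+=170
B=ray('wrist',(u,v),.095,m); print('circle',u,v,r,'bore',B, 'radius mm',np.linalg.norm(ray('wrist',(u+r,v),.095,m)-B))
L=(a[:,:,2].astype(int)-np.maximum(a[:,:,1],a[:,:,0])>60)
for x0,x1 in[(260,285),(380,400)]:
    ys,xs=np.nonzero(L[190:235,x0:x1]); print(xs.mean()+x0,ys.mean()+190,len(xs))
p1=ray('wrist',(269.8,215),.08,m);p2=ray('wrist',(391,207),.08,m)
for z in (.08,.095):
    p1=ray('wrist',(269.8,215),z,m);p2=ray('wrist',(391,207),z,m); D=(p1+p2)/2; print(z,p1,p2,D,np.linalg.norm(p1-p2)); 
    e=(p2-p1)/np.linalg.norm(p2-p1); yv=np.array([-e[1],e[0],0]); print('bore in jig', (B-D)@e,(B-D)@yv,np.degrees(np.arctan2(e[1],e[0])))
cv2.imwrite('pics/c1.png',cv2.resize(a[130:250,250:410],(800,600),interpolation=2))
E
```

```text
[  9  10  21  22 373] [329.00268097 190.17962466]
circle 328.9696960449219 190.22348403930664 10.967239379882812 bore [0.56312111 0.13057998 0.095     ] radius mm 0.007065050874715716
269.8666666666667 214.53333333333333 15
390.8888888888889 206.33333333333334 9
0.08 [0.51761392 0.13286891 0.08      ] [0.5933611  0.09624997 0.08      ] [0.55548751 0.11455944 0.08      ] 0.08413431106266205
bore in jig -0.00010021029625633792 0.017745969864674332 -25.80080932375698
0.095 [0.52127834 0.13544255 0.095     ] [0.59286835 0.10083334 0.095     ] [0.55707335 0.11813795 0.095     ] 0.07951683377275447
bore in jig 2.9563391927820738e-05 0.013833972110944117 -25.80080932375693
```

View pics/c1.png

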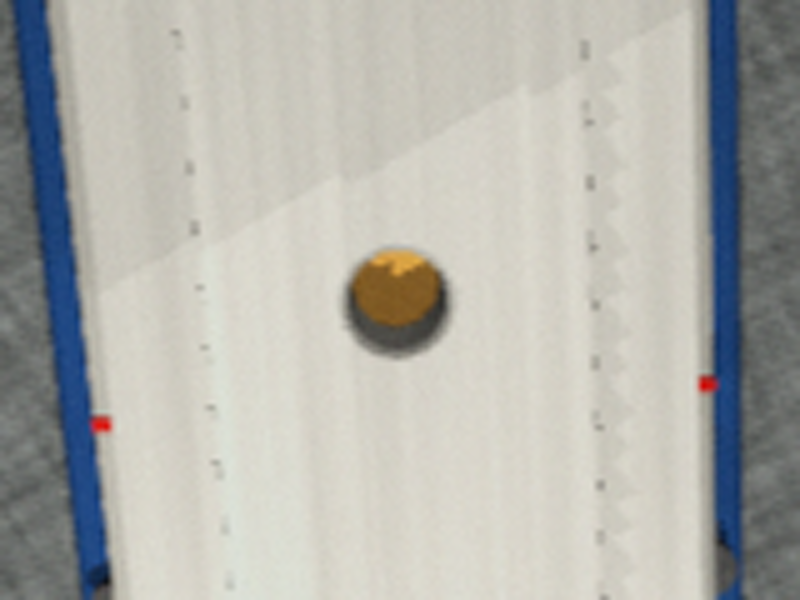

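```bash
python3 - <<'E'
from h import *
plan([.562,-.141,.24],0)
E
```

```text
5 rows
-0.042, 0.0279, -0.0023, 0, -1, -0.042, 0.0279, -0.0023, 0, -1, -0.042, 0.0279, -0.0023, 0, -1, -0.042, 0.0279, -0.0023, 0, -1, -0.042, 0.0279, -0.0023, 0, -1
```

Emit:
{"fn": "play_rows", "kwargs": {
  "motion": [-0.042, 0.028, -0.003, 0, -1, -0.042, 0.028, -0.003, 0, -1, -0.042, 0.028, -0.002, 0, -1, -0.042, 0.028, -0.002, 0, -1, -0.042, 0.028, -0.002, 0, -1, 0, 0, 0, 0, -1, 0, 0, 0, 0, -1]
}}

```text
time: 3.58
ee_pos: [0.5625, -0.141, 0.2404]
ee_rot: [[0.496, 0.868, -0.0], [0.868, -0.496, 0.0], [0.0, -0.0, -1.0]]
wrist_force: [0.1, 0.2, 0.8]
grip_width: 0.0857
```

```bash
python3 - <<'E'
from h import *
st()
m=camera_model('wrist'); im=snap('wrist','w2.png')
for l in ['drift_handle','drift_collar','holder_mouth']:
    for d in spot_point(l,'wrist')[:3]:
        X=w('wrist',d['xyz'],m); print(l,d['conf'],X.round(4),proj('wrist',X,m).round(1))
np.savez('m2.npz',**{k:np.array(v) for k,v in m.items()})
E
```

```text
t 3.58 p [ 0.5625 -0.141   0.2404] jaw -29.73 zax [-0.e+00  3.e-04 -1.e+00] F [0.1 0.2 0.8] w 0.0857
drift_handle 0.94 [ 0.5605 -0.138   0.11  ] [315.4 228.9]
drift_handle 0.84 [ 0.5702 -0.2332  0.1034] [391.6 327.8]
drift_handle 0.55 [ 0.6499 -0.1031  0.0992] [411.9 109.6]
drift_collar 0.9 [ 0.6449 -0.1046  0.0634] [395.5 114.5]
drift_collar 0.88 [ 0.5643 -0.1447  0.0746] [324.9 219.9]
drift_collar 0.84 [ 0.5699 -0.236   0.0661] [385.2 306.8]
```

View pics/w2.png

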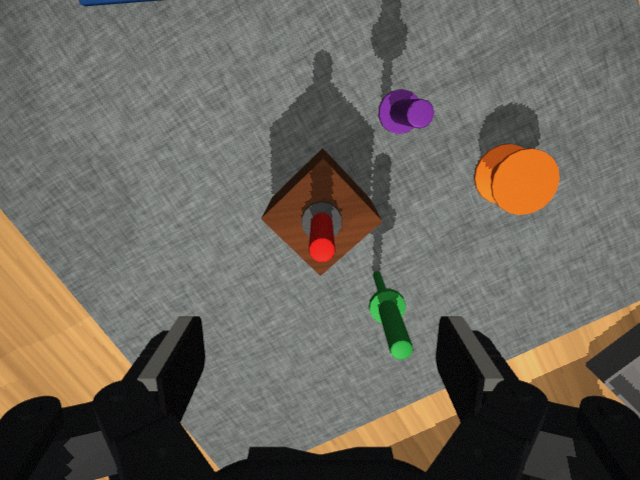

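The red handle's top disc is at about (321,250), in the holder. Green (400,350) and purple (420,113) lie clear of the finger paths.

```bash
python3 - <<'E'
from h import *
m=dict(np.load('m2.npz'))
a=cv2.imread('pics/w2.png').astype(int)
L=(a[:,:,2]-np.maximum(a[:,:,1],a[:,:,0])>90); L[:, :290]=0; L[:,350:]=0
ys,xs=np.nonzero(L); print(xs.min(),xs.max(),ys.min(),ys.max())
lo=ys.max(); 
c=(a[200:275,285:365]).astype(np.uint8); cv2.imwrite('pics/c2.png',cv2.resize(c,(800,750)[:2] if 0 else (640,600),interpolation=2))
# top disc: bright red
print([(y,L[y].sum(),round(np.nonzero(L[y])[0].mean(),1)) for y in range(212,266,4)])
for uv in [(321.5,249.5)]: print(ray('wrist',uv,.141,m))
# holder top corners
h=trace('holder_mouth','wrist') if 0 else None
E
```

```text
309 334 238 261
[(212, np.int64(0), np.float64(nan)), (216, np.int64(0), np.float64(nan)), (220, np.int64(0), np.float64(nan)), (224, np.int64(0), np.float64(nan)), (228, np.int64(0), np.float64(nan)), (232, np.int64(0), np.float64(nan)), (236, np.int64(0), np.float64(nan)), (240, np.int64(17), np.float64(322.0)), (244, np.int64(24), np.float64(321.5)), (248, np.int64(26), np.float64(321.5)), (252, np.int64(26), np.float64(321.5)), (256, np.int64(22), np.float64(321.5)), (260, np.int64(14), np.float64(321.5)), (264, np.int64(0), np.float64(nan))]
[ 0.56230164 -0.14267201  0.141     ]<stdin>:9: RuntimeWarning: Mean of empty slice.
  ret = ret.dtype.type(ret / rcount)
```

View pics/c2.png

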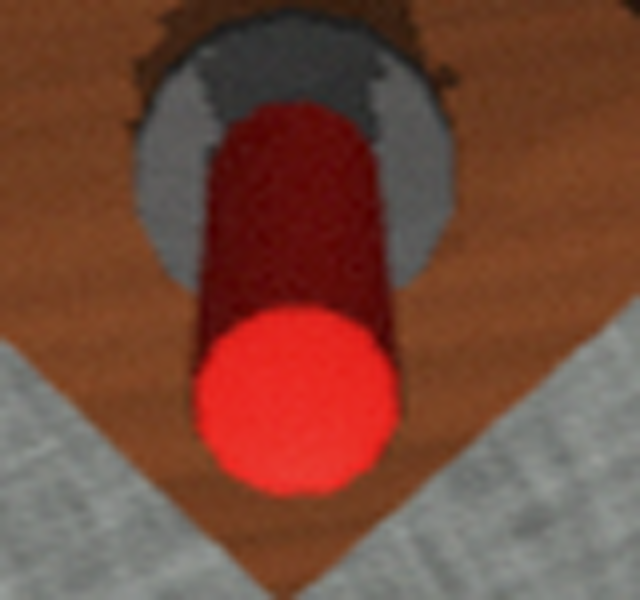

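```bash
python3 - <<'E'
from h import *
m=dict(np.load('m2.npz'))
P=np.array([ray('wrist',uv,.075,m) for uv in [(322,150),(381,215),(321,275),(262,215)]]); print(P.round(4),P.mean(0).round(4),np.linalg.norm(P-np.roll(P,1,0),axis=1))
E
```

```text
[[ 0.5877 -0.0992  0.075 ]
 [ 0.6023 -0.1619  0.075 ]
 [ 0.54   -0.1818  0.075 ]
 [ 0.5259 -0.1183  0.075 ]] [ 0.564  -0.1403  0.075 ] [0.06469957 0.06431855 0.06544104 0.06500023]
```

Emit:
{"fn": "play_rows", "kwargs": {
  "motion": [-0.0016, 0.001, 0.04, 0, -1, 0, 0, 0.04, 0, -1, 0, 0, 0.035, 0, -1, 0, 0, 0.022, 0, -1, 0, 0, 0, 0, -1, 0, 0, 0, 0, 0.6, 0, 0, 0, 0, 1, 0, 0, 0, 0, 1, 0, 0, 0, 0, 1, 0, 0, 0, 0, 1]
}}

```text
time: 5.03
ee_pos: [0.5627, -0.144, 0.1038]
ee_rot: [[0.497, 0.868, 0.001], [0.868, -0.497, -0.0], [0.0, 0.001, -1.0]]
wrist_force: [-1.3, 0.2, 4.1]
grip_width: 0.0143
```

```bash
python3 - <<'E'
from h import *
st()
snap('wrist','w3.png');snap('scene','s3.png')
E
```

```text
t 5.03 p [ 0.5627 -0.144   0.1038] jaw -29.79 zax [ 5.e-04 -3.e-04 -1.e+00] F [-1.3  0.2  4.1] w 0.0143
```

View pics/w3.png

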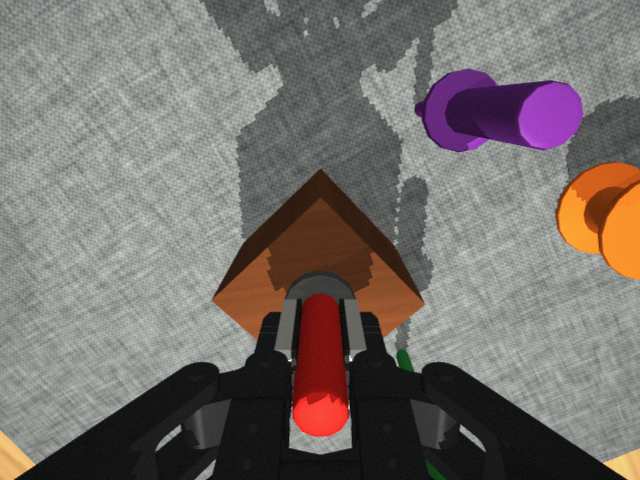

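Emit:
{"fn": "play_rows", "kwargs": {
  "motion": [0, 0, -0.01, 0, 1, 0, 0, -0.025, 0, 1, 0, 0, -0.03, 0, 1, 0, 0, -0.03, 0, 1, 0, 0, -0.02, 0, 1]
}}

```text
time: 5.75
ee_pos: [0.5627, -0.144, 0.22]
ee_rot: [[0.497, 0.868, 0.001], [0.868, -0.497, -0.001], [0.0, 0.001, -1.0]]
wrist_force: [0.6, -0.4, -0.8]
grip_width: 0.0145
```

```bash
python3 - <<'E'
from h import *
st()
plan([.5627,.1298,.212],0,n=8,grip=1)
E
```

```text
t 5.75 p [ 0.5627 -0.144   0.22  ] jaw -29.79 zax [ 1.3e-03 -7.0e-04 -1.0e+00] F [ 0.6 -0.4 -0.8] w 0.0145
8 rows
0.0297, -0.017, 0.001, 0, 1, 0.0297, -0.017, 0.001, 0, 1, 0.0297, -0.017, 0.001, 0, 1, 0.0297, -0.017, 0.001, 0, 1, 0.0297, -0.017, 0.001, 0, 1, 0.0297, -0.017, 0.001, 0, 1, 0.0297, -0.017, 0.001, 0, 1, 0.0297, -0.017, 0.001, 0, 1
```

Emit:
{"fn": "play_rows", "kwargs": {
  "motion": [0.015, -0.009, 0, 0, 1, 0.032, -0.018, 0, 0, 1, 0.036, -0.021, 0, 0, 1, 0.036, -0.021, 0, 0, 1, 0.036, -0.021, 0, 0, 1, 0.036, -0.021, 0, 0, 1, 0.031, -0.017, 0, 0, 1, 0.0155, -0.008, 0, 0, 1, 0, 0, 0, 0, 1, 0, 0, 0, 0, 1]
}}

```text
time: 7.0
ee_pos: [0.5626, 0.1288, 0.218]
ee_rot: [[0.498, 0.867, -0.0], [0.867, -0.498, -0.0], [-0.001, -0.0, -1.0]]
wrist_force: [-0.7, 0.4, -0.8]
grip_width: 0.0144
```

```bash
python3 - <<'E'
from h import *
st()
m=camera_model('wrist'); snap('wrist','w4.png'); snap('scene','s4.png'); snap('side','d4.png'); np.savez('m4.npz',**{k:np.array(v) for k,v in m.items()})
for c in ['wrist','scene','side']:
    mm=m if c=='wrist' else None
    for l in ['drift_tip','drift_handle']:
        for d in spot_point(l,c)[:3]:
            X=w(c,d['xyz'],mm); print(c,l,round(d['conf'],2),X.round(4),proj(c,X,mm).round(1))
a=cv2.imread('pics/s4.png'); b=cv2.imread('pics/d4.png')
cv2.imwrite('pics/c4.png',cv2.hconcat([cv2.resize(a[110:260,320:470],(400,400),interpolation=2),cv2.resize(b[100:250,230:380],(400,400),interpolation=2)]))
E
```

```text
t 7.0 p [0.5626 0.1288 0.218 ] jaw -29.84 zax [-5.e-04 -3.e-04 -1.e+00] F [-0.7  0.4 -0.8] w 0.0144
wrist drift_tip 0.93 [0.564  0.1271 0.1231] [324.  250.8]
wrist drift_tip 0.64 [ 0.6495 -0.1063 -0.0011] [514.2 359.2]
wrist drift_handle 0.96 [ 0.651  -0.1023  0.1009] [575.8 435.7]
wrist drift_handle 0.68 [0.5597 0.1287 0.2251] [313.8 356.6]
scene drift_tip 0.84 [ 5.758e-01 -2.346e-01 -3.000e-04] [188.  288.7]
scene drift_tip 0.81 [ 0.6482 -0.1029  0.0038] [265.5 310.4]
scene drift_tip 0.7 [0.5628 0.1294 0.1242] [399.6 210.7]
scene drift_handle 0.95 [ 0.5761 -0.2357  0.0953] [177.2 244.5]
scene drift_handle 0.66 [ 0.6462 -0.1004  0.098 ] [262.7 264.5]
side drift_tip 0.8 [0.568  0.1305 0.1242] [303.4 197.3]
side drift_tip 0.79 [ 5.708e-01 -2.356e-01 -4.000e-04] [326.  366.4]
side drift_tip 0.63 [ 6.544e-01 -1.038e-01  4.000e-04] [363.2 311.5]
side drift_handle 0.97 [ 0.5762 -0.2339  0.0998] [329.8 314.1]
side drift_handle 0.75 [ 0.6494 -0.097   0.101 ] [361.9 262.1]
side drift_handle 0.61 [0.5625 0.1296 0.2233] [299.7 151.5]
```

View pics/w4.png

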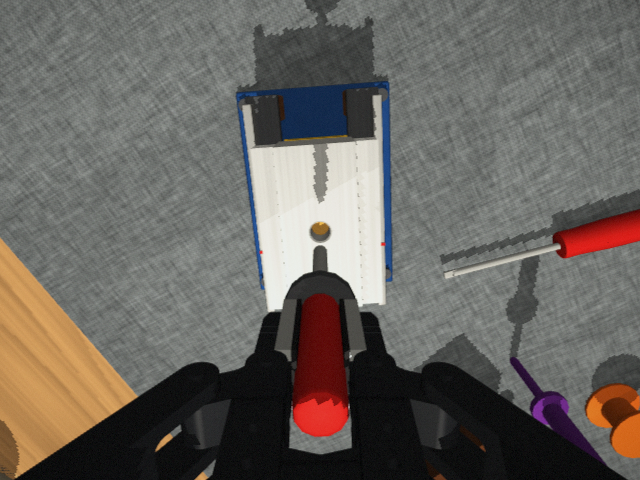

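View pics/c4.png

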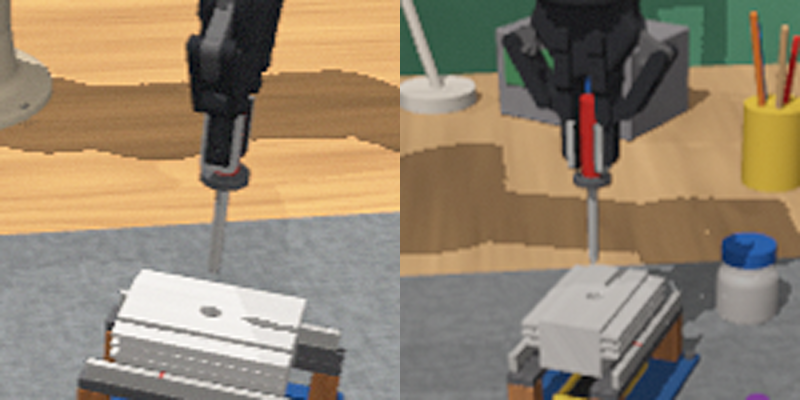

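The wrist view shows the held drift's tip at about (320,248), just in front of the bore at (320,231); the shank looks upright in both other views.

```bash
python3 - <<'E'
from h import *
m=dict(np.load('m4.npz'))
a=cv2.imread('pics/w4.png')
cv2.imwrite('pics/c4w.png',cv2.resize(a[205:285,280:360],(600,600),interpolation=2))
g=a.min(2); sub=g[215:244,305:336]; mk=(sub<150).astype(np.uint8)
n,l,stt,c=cv2.connectedComponentsWithStats(mk); i=1+np.argmax(stt[1:,4]); print(stt[i])
cn=cv2.findContours((l==i).astype(np.uint8),0,1)[0][0]; (u,v),r=cv2.minEnclosingCircle(cn);u+=305;v+=215; print(u,v,r)
print('bore',ray('wrist',(u,v),.095,m))
E
```

```text
[  5   7  21  21 343]
319.788537979126 231.68972396850586 10.469642639160156
bore [0.56322486 0.13066063 0.095     ]
```

View pics/c4w.png

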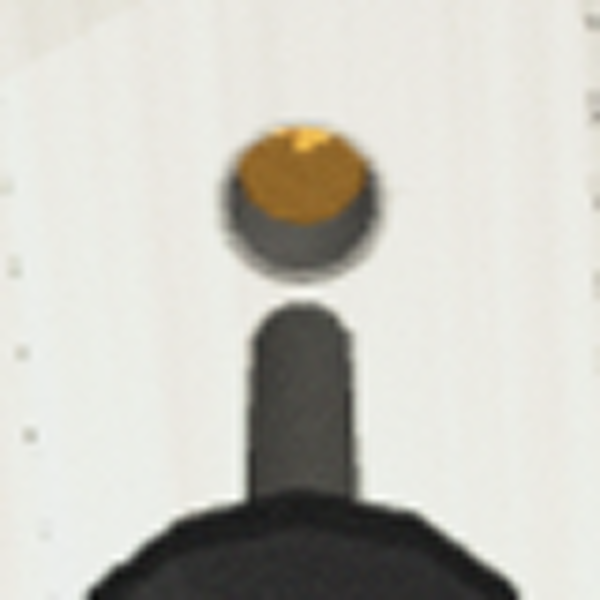

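```bash
python3 - <<'E'
from h import *
m=dict(np.load('m4.npz'))
x=np.array([.498,.867,0])
B=np.array([.56322,.13066,.095])
zt=.218-.0938
for z,r in[(zt,.003),(zt+.003,.004)]:
    T=ray('wrist',(320,245.3),z,m)-x*r; d=B-T; print(T.round(4),'shift tool x,y',(d@x).round(4),(d@np.array([.867,-.498,0])).round(4))
E
```

```text
[0.5624 0.1289 0.1242] shift tool x,y 0.0019 -0.0001
[0.5624 0.129  0.1272] shift tool x,y 0.0019 -0.0001
```

Emit:
{"fn": "play_rows", "kwargs": {
  "motion": [0.0019, 0, 0.01, 0, 1, 0, 0, 0.01, 0, 1, 0, 0, 0.005, 0, 1, 0, 0, 0, 0, 1, 0, 0, 0.0015, 0, 1, 0, 0, 0.0015, 0, 1, 0, 0, 0.0015, 0, 1]
}}

```text
time: 8.32
ee_pos: [0.5635, 0.1314, 0.1888]
ee_rot: [[0.497, 0.868, 0.0], [0.868, -0.497, 0.0], [0.0, 0.0, -1.0]]
wrist_force: [0.6, -0.3, -1.3]
grip_width: 0.0148
```

```bash
python3 - <<'E'
from h import *
st(); snap('wrist','w5.png')
a=cv2.imread('pics/w5.png'); cv2.imwrite('pics/c5.png',cv2.resize(a[205:285,280:360],(500,500),interpolation=2))
E
```

```text
t 8.32 p [0.5635 0.1314 0.1888] jaw -29.79 zax [ 2.e-04  0.e+00 -1.e+00] F [ 0.6 -0.3 -1.3] w 0.0148
```

View pics/c5.png

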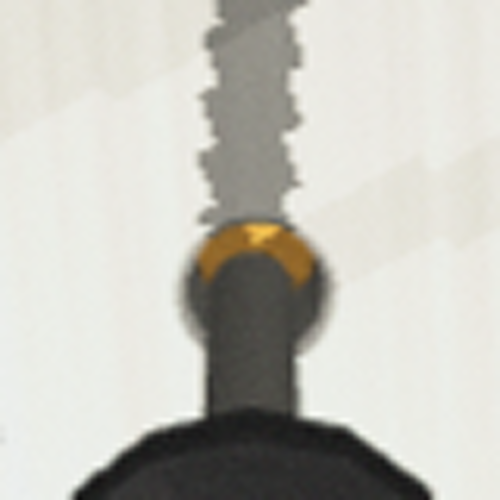

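```bash
python3 - <<'E'
from h import *
m=camera_model('wrist'); x=np.array([.497,.868,0]); y=np.array([.868,-.497,0])
T=ray('wrist',(320.2,245),.095,m)-x*.003
E=[ray('wrist',uv,.095,m) for uv in [(280+187*.16,205+290*.16),(280+330*.16,205+290*.16)]]
print(T, np.mean(E,0), (np.array([.5632,.1306,.095])-T)@x,(np.array([.5632,.1306,.095])-T)@y, (np.mean(E,0)-T)@y)
st()
E
```

```text
[0.56351325 0.13169583 0.095     ] [0.56365384 0.13059494 0.095     ] -0.0011068673764545313 0.00027272807381411554 0.0006691738870992551
t 8.38 p [0.5634 0.1314 0.1886] jaw -29.79 zax [-3.e-04 -0.e+00 -1.e+00] F [ 0.1  0.2 -1.3] w 0.0146
```

Emit:
{"fn": "play_rows", "kwargs": {
  "motion": [-0.001, 0.0004, 0, 0, 1, 0, 0, 0.0015, 0, 1, 0, 0, 0.0015, 0, 1, 0, 0, 0.0015, 0, 1, 0, 0, 0.0015, 0, 1]
}}

```text
time: 9.0
ee_pos: [0.5633, 0.1303, 0.1827]
ee_rot: [[0.497, 0.868, -0.0], [0.868, -0.497, -0.0], [-0.0, -0.0, -1.0]]
wrist_force: [0.0, 0.5, -1.1]
grip_width: 0.0142
```

Emit:
{"fn": "play_rows", "kwargs": {
  "motion": [0, 0, 0.0015, 0, 1, 0, 0, 0.0015, 0, 1]
}}

```text
time: 9.25
ee_pos: [0.5634, 0.1304, 0.1797]
ee_rot: [[0.497, 0.868, -0.0], [0.868, -0.497, 0.0], [-0.0, -0.0, -1.0]]
wrist_force: [-0.2, 0.1, -0.2]
grip_width: 0.0146
```

Emit:
{"fn": "play_rows", "kwargs": {
  "motion": [0, 0, 0.0015, 0, 1]
}}

```text
time: 9.38
ee_pos: [0.5633, 0.1303, 0.1782]
ee_rot: [[0.497, 0.868, -0.0], [0.868, -0.497, -0.0], [-0.0, -0.0, -1.0]]
wrist_force: [-0.6, 0.5, -1.4]
grip_width: 0.0145
```

Emit:
{"fn": "play_rows", "kwargs": {
  "motion": [0, 0, 0.0015, 0, 1]
}}

```text
time: 9.5
ee_pos: [0.5635, 0.1304, 0.177]
ee_rot: [[0.497, 0.868, 0.0], [0.868, -0.497, 0.0], [0.0, 0.0, -1.0]]
wrist_force: [-1.4, -0.1, 5.6]
grip_width: 0.0145
```

Emit:
{"fn": "play_rows", "kwargs": {
  "motion": [0, 0, 0.0013, 0, 1]
}}

```text
time: 9.62
ee_pos: [0.5637, 0.1305, 0.1767]
ee_rot: [[0.497, 0.868, 0.002], [0.868, -0.497, 0.0], [0.001, 0.001, -1.0]]
wrist_force: [-3.0, -0.6, 8.8]
grip_width: 0.0147
```

Emit:
{"fn": "play_rows", "kwargs": {
  "motion": [0, 0, 0.0013, 0, 1]
}}

```text
time: 9.75
ee_pos: [0.5637, 0.1305, 0.1755]
ee_rot: [[0.497, 0.868, 0.002], [0.868, -0.497, 0.0], [0.001, 0.001, -1.0]]
wrist_force: [-3.0, -0.9, 9.6]
grip_width: 0.0147
```

Emit:
{"fn": "play_rows", "kwargs": {
  "motion": [0, 0, 0.0015, 0, 1, 0, 0, 0.0015, 0, 1]
}}

```text
time: 10.0
ee_pos: [0.5637, 0.1305, 0.1727]
ee_rot: [[0.497, 0.868, 0.002], [0.868, -0.497, 0.0], [0.001, 0.002, -1.0]]
wrist_force: [-3.0, -0.6, 8.7]
grip_width: 0.0147
```

Emit:
{"fn": "play_rows", "kwargs": {
  "motion": [0, 0, 0.0015, 0, 1, 0, 0, 0.0015, 0, 1]
}}

```text
time: 10.25
ee_pos: [0.5637, 0.1305, 0.1697]
ee_rot: [[0.497, 0.868, 0.002], [0.868, -0.497, 0.0], [0.001, 0.002, -1.0]]
wrist_force: [-3.0, 0.0, 8.3]
grip_width: 0.0144
```

Emit:
{"fn": "play_rows", "kwargs": {
  "motion": [0, 0, 0.0015, 0, 1, 0, 0, 0.0015, 0, 1]
}}

```text
time: 10.5
ee_pos: [0.5636, 0.1304, 0.1664]
ee_rot: [[0.497, 0.868, 0.002], [0.868, -0.497, 0.0], [0.001, 0.001, -1.0]]
wrist_force: [-1.2, -0.3, 6.9]
grip_width: 0.0144
```

Emit:
{"fn": "play_rows", "kwargs": {
  "motion": [0, 0, 0.0015, 0, 1, 0, 0, 0.0015, 0, 1]
}}

```text
time: 10.75
ee_pos: [0.5636, 0.1304, 0.1628]
ee_rot: [[0.497, 0.868, 0.001], [0.868, -0.497, 0.0], [0.001, 0.001, -1.0]]
wrist_force: [-0.8, -1.2, 2.8]
grip_width: 0.0147
```

```bash
python3 - <<'E'
from h import *
st(); snap('side','d6.png'); snap('scene','s6.png'); snap('wrist','w6.png')
a=cv2.imread('pics/s6.png'); b=cv2.imread('pics/d6.png')
cv2.imwrite('pics/c6.png',cv2.hconcat([cv2.resize(a[140:290,320:470],(400,400),interpolation=2),cv2.resize(b[130:280,230:380],(400,400),interpolation=2)]))
E
```

```text
t 10.75 p [0.5636 0.1304 0.1628] jaw -29.78 zax [ 0.001  0.    -1.   ] F [-0.8 -1.2  2.8] w 0.0147
```

View pics/c6.png

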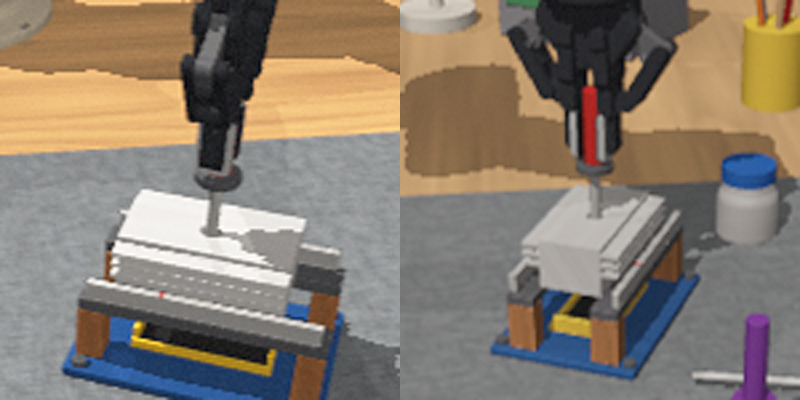

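View pics/w6.png

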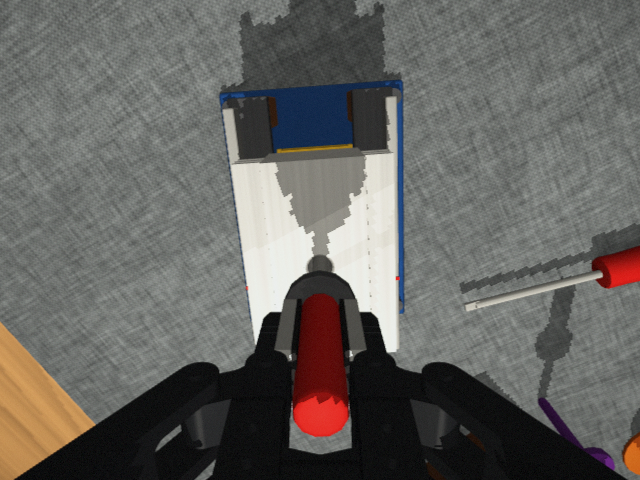

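No slip: the handle's top is at (321,417), as before pressing. The shank sits in the bore. I'll press on past 29 mm.

Emit:
{"fn": "play_rows", "kwargs": {
  "motion": [0, 0, 0.0015, 0, 1, 0, 0, 0.0015, 0, 1]
}}

```text
time: 11.15
ee_pos: [0.5632, 0.1304, 0.1587]
ee_rot: [[0.497, 0.868, -0.001], [0.868, -0.497, -0.0], [-0.0, -0.001, -1.0]]
wrist_force: [-0.2, 0.5, -0.3]
grip_width: 0.0147
```

Emit:
{"fn": "play_rows", "kwargs": {
  "motion": [0, 0, 0.0015, 0, 1, 0, 0, 0.0015, 0, 1]
}}

```text
time: 11.4
ee_pos: [0.5633, 0.1304, 0.1559]
ee_rot: [[0.497, 0.868, -0.0], [0.868, -0.497, 0.0], [-0.0, -0.0, -1.0]]
wrist_force: [-1.1, -0.7, -1.7]
grip_width: 0.0143
```

```bash
python3 - <<'E'
from h import *
st(); snap('side','d7.png'); snap('scene','s7.png')
for c in ['side','scene']:
  for d in trace('pin',c)[:2]: 
    ys,xs=np.nonzero(d['region']); print(c,d['conf'],xs.mean(),ys.mean(),len(xs))
a=cv2.imread('pics/s7.png'); b=cv2.imread('pics/d7.png')
cv2.imwrite('pics/c7.png',cv2.hconcat([cv2.resize(a[230:300,360:430],(400,400),interpolation=2),cv2.resize(b[210:270,260:320],(400,400),interpolation=2)]))
E
```

```text
t 11.4 p [0.5633 0.1304 0.1559] jaw -29.79 zax [-4.e-04  0.e+00 -1.e+00] F [-1.1 -0.7 -1.7] w 0.0143
side 0.19 301.9010600706714 189.87985865724383 283
scene 0.6 400.64088397790056 213.9889502762431 181
```

View pics/c7.png

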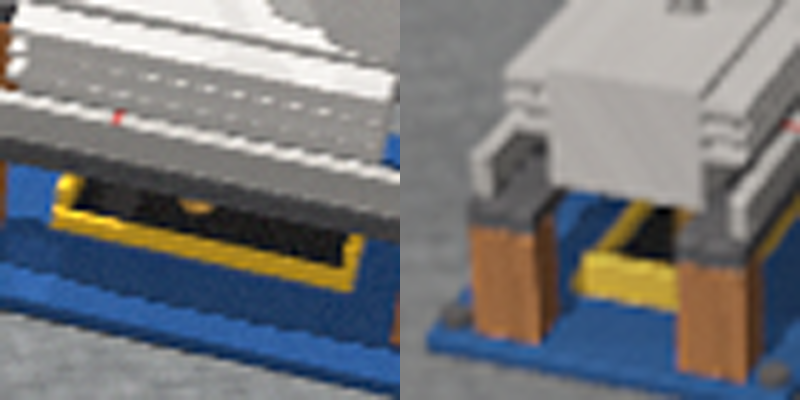

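```bash
python3 - <<'E'
from h import *
for z in (.010,.028,.048,.055): print(z,proj('scene',[.5632,.1306,z]).round(1))
plan([.5633,.1304,.218],grip=1,n=5)
E
```

```text
0.01 [394.1 264. ]
0.028 [395.  256.2]
0.048 [396.1 247.3]
0.055 [396.5 244.1]
5 rows
0, -0, -0.0124, 0, 1, 0, -0, -0.0124, 0, 1, 0, -0, -0.0124, 0, 1, 0, -0, -0.0124, 0, 1, 0, -0, -0.0124, 0, 1
```

Pin on the cup floor at scene (394,266), where a seated pin's foot should show, and the contact force is gone. Withdrawing.

Emit:
{"fn": "play_rows", "kwargs": {
  "motion": [0, 0, -0.005, 0, 1, 0, 0, -0.012, 0, 1, 0, 0, -0.015, 0, 1, 0, 0, -0.016, 0, 1, 0, 0, -0.016, 0, 1, 0, 0, 0, 0, 1]
}}

```text
time: 12.35
ee_pos: [0.5639, 0.1304, 0.2218]
ee_rot: [[0.497, 0.868, 0.003], [0.868, -0.497, 0.0], [0.001, 0.002, -1.0]]
wrist_force: [1.0, -0.0, -0.8]
grip_width: 0.0145
```

```bash
python3 - <<'E'
from h import *
s=st(); d=np.array([.5635,-.1428,.219])-s['ee_pos']; print(s['ee_rot'].T@d)
m=camera_model('wrist');snap('wrist','w8.png'); snap('scene','s8.png')
a=cv2.imread('pics/w8.png'); b=cv2.imread('pics/s8.png')
cv2.imwrite('pics/c8.png',cv2.hconcat([cv2.resize(a[205:285,280:360],(400,400),interpolation=2),cv2.resize(b[200:300,350:450],(400,400),interpolation=2)]))
E
```

```text
t 12.35 p [0.5639 0.1304 0.2218] jaw -29.78 zax [ 0.0028  0.     -1.    ] F [ 1.  -0.  -0.8] w 0.0145
[-0.23727181  0.13537645  0.0027641 ]
```

View pics/c8.png

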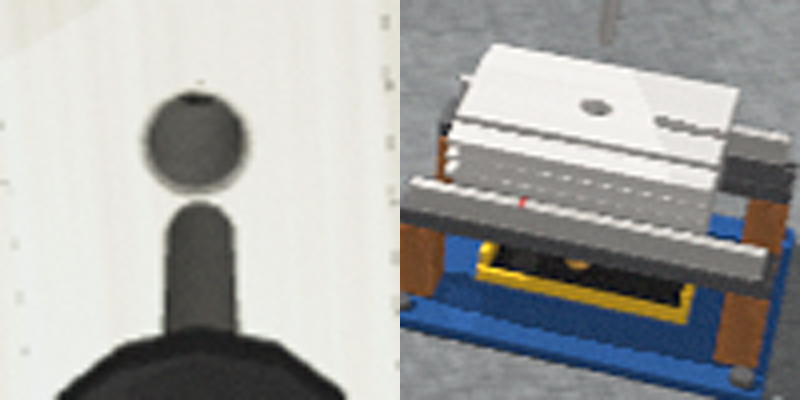

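The bore is empty at wrist (319,233), the pin shows in the cup, and the drift is straight in the jaws. Returning to the holder.

Emit:
{"fn": "play_rows", "kwargs": {
  "motion": [-0.015, 0.008, 0, 0, 1, -0.03, 0.017, 0, 0, 1, -0.036, 0.021, 0, 0, 1, -0.036, 0.021, 0, 0, 1, -0.036, 0.021, 0, 0, 1, -0.036, 0.021, 0, 0, 1, -0.031, 0.017, 0, 0, 1, -0.017, 0.009, 0, 0, 1, 0, 0, 0, 0, 1, 0, 0, 0, 0, 1]
}}

```text
time: 13.7
ee_pos: [0.5628, -0.1414, 0.2201]
ee_rot: [[0.496, 0.868, -0.0], [0.868, -0.496, 0.0], [0.0, -0.0, -1.0]]
wrist_force: [0.6, 0.0, -0.8]
grip_width: 0.0143
```

```bash
python3 - <<'E'
from h import *
s=st(); m=camera_model('wrist');snap('wrist','w9.png')
for l in ['drift_tip','holder_mouth']:
    for d in spot_point(l,'wrist')[:2]:
        X=w('wrist',d['xyz'],m); print(l,d['conf'],X.round(4),proj('wrist',X,m).round(1))
E
```

```text
t 13.7 p [ 0.5628 -0.1414  0.2201] jaw -29.74 zax [-3.e-04  4.e-04 -1.e+00] F [ 0.6  0.  -0.8] w 0.0143
drift_tip 0.82 [ 0.5718 -0.2346 -0.0008] [378.2 280.7]
drift_tip 0.59 [ 0.5626 -0.1441  0.1247] [322.4 253.3]
holder_mouth 0.7 [ 0.5611 -0.1443  0.0732] [320.3 228.8]
```

View pics/w9.png

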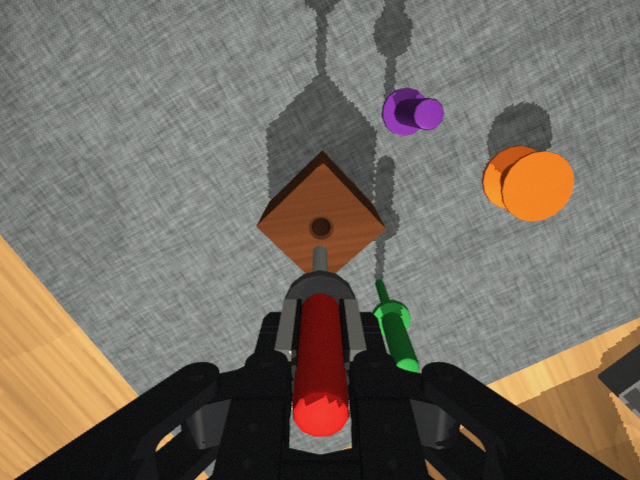

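The holder's mouth is visible at about (321,227) and the tip at (320,248).

```bash
python3 - <<'E'
from h import *
m=camera_model('wrist'); a=cv2.imread('pics/w9.png')
cv2.imwrite('pics/c9.png',cv2.resize(a[205:265,290:350],(600,600),interpolation=2))
g=a[:,:,2]; sub=g[205:245,300:342]; mk=(sub<75).astype(np.uint8)
n,l,s2,c=cv2.connectedComponentsWithStats(mk)
for i in range(1,n):
    if s2[i,4]>40:
        cn=cv2.findContours((l==i).astype(np.uint8),0,1)[0][0]; (u,v),r=cv2.minEnclosingCircle(cn); print(s2[i],u+300,v+205,r, ray('wrist',(u+300,v+205),.075,m))
s=st(); x=s['ee_rot'][:,0]
print('tip',ray('wrist',(320,246.5),s['ee_pos'][2]-.0938,m)-.003*x)
E
```

```text
[ 11  13  20  19 285] 320.6013832092285 226.42626762390137 9.706838607788086 [ 0.56255486 -0.1425173   0.075     ]
t 13.85 p [ 0.5629 -0.1414  0.2203] jaw -29.71 zax [ 0.e+00  1.e-04 -1.e+00] F [ 0.2  0.1 -0.8] w 0.0148
tip [ 0.56238306 -0.14186799  0.12646002]
```

View pics/c9.png

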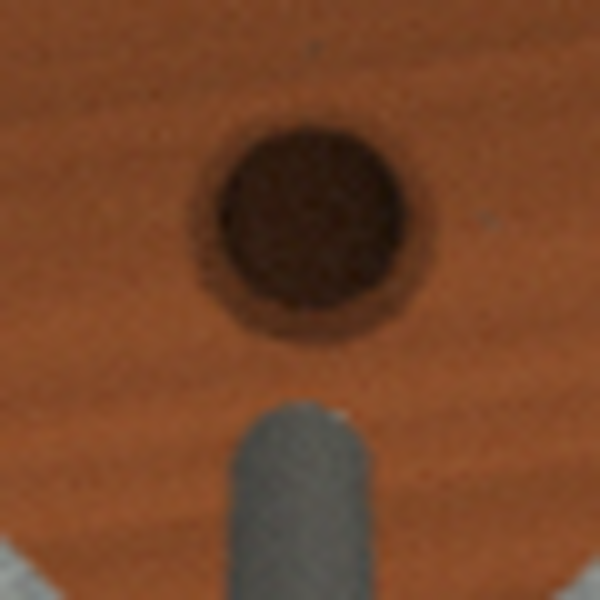

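Emit:
{"fn": "play_rows", "kwargs": {
  "motion": [-0.0015, 0.0004, 0.01, 0, 1, 0, 0, 0.015, 0, 1, 0, 0, 0.015, 0, 1, 0, 0, 0.006, 0, 1, 0, 0, 0.004, 0, 1, 0, 0, 0.004, 0, 1, 0, 0, 0.004, 0, 1]
}}

```text
time: 14.72
ee_pos: [0.5625, -0.1439, 0.1622]
ee_rot: [[0.497, 0.868, 0.0], [0.868, -0.497, -0.0], [0.0, 0.001, -1.0]]
wrist_force: [1.0, -0.5, -2.0]
grip_width: 0.0144
```

Emit:
{"fn": "play_rows", "kwargs": {
  "motion": [0, 0, 0.008, 0, 1, 0, 0, 0.008, 0, 1, 0, 0, 0.01, 0, 1, 0, 0, 0.01, 0, 1]
}}

```text
time: 15.22
ee_pos: [0.5623, -0.1439, 0.1254]
ee_rot: [[0.497, 0.868, -0.0], [0.868, -0.497, 0.0], [-0.0, -0.0, -1.0]]
wrist_force: [0.5, 0.1, -1.2]
grip_width: 0.0146
```

Emit:
{"fn": "play_rows", "kwargs": {
  "motion": [0, 0, 0.008, 0, 1, 0, 0, 0.006, 0, 1, 0, 0, 0.004, 0, 1, 0, 0, 0.002, 0, 1, 0, 0, 0, 0, 1]
}}

```text
time: 15.85
ee_pos: [0.5624, -0.1439, 0.1063]
ee_rot: [[0.497, 0.868, 0.0], [0.868, -0.497, -0.0], [-0.0, 0.0, -1.0]]
wrist_force: [0.5, 0.1, -1.2]
grip_width: 0.0145
```

Emit:
{"fn": "play_rows", "kwargs": {
  "motion": [0, 0, 0.001, 0, 1, 0, 0, 0.001, 0, 1]
}}

```text
time: 16.1
ee_pos: [0.5625, -0.1439, 0.1043]
ee_rot: [[0.497, 0.868, 0.0], [0.868, -0.497, -0.0], [0.0, 0.0, -1.0]]
wrist_force: [-0.4, -0.2, -2.0]
grip_width: 0.0146
```

Emit:
{"fn": "play_rows", "kwargs": {
  "motion": [0, 0, 0.0007, 0, 1, 0, 0, 0, 0, 1]
}}

```text
time: 16.35
ee_pos: [0.5624, -0.1439, 0.1038]
ee_rot: [[0.497, 0.868, 0.0], [0.868, -0.497, -0.0], [-0.0, 0.0, -1.0]]
wrist_force: [-2.3, 0.7, 2.7]
grip_width: 0.0146
```

Collar seated: the height matches the original 0.1038 and there is a 2.7 N contact force. Releasing.

Emit:
{"fn": "play_rows", "kwargs": {
  "motion": [0, 0, 0, 0, 0.5, 0, 0, 0, 0, 0, 0, 0, 0, 0, -0.5, 0, 0, 0, 0, -1, 0, 0, 0, 0, -1, 0, 0, 0, 0, -1, 0, 0, 0, 0, -1]
}}

```text
time: 17.23
ee_pos: [0.5624, -0.1439, 0.1035]
ee_rot: [[0.497, 0.868, -0.0], [0.868, -0.497, -0.0], [-0.0, -0.0, -1.0]]
wrist_force: [-0.6, -0.9, 0.2]
grip_width: 0.0856
```

Emit:
{"fn": "play_rows", "kwargs": {
  "motion": [0, 0, -0.01, 0, -1, 0, 0, -0.03, 0, -1, 0, 0, -0.04, 0, -1, 0, 0, -0.04, 0, -1, 0, 0, -0.02, 0, -1, 0, 0, 0, 0, -1, 0, 0, 0, 0, -1]
}}

```text
time: 18.1
ee_pos: [0.562, -0.1438, 0.2426]
ee_rot: [[0.497, 0.868, -0.001], [0.868, -0.497, 0.001], [-0.0, -0.002, -1.0]]
wrist_force: [-0.3, -0.9, 0.1]
grip_width: 0.0854
```

```bash
python3 - <<'E'
from h import *
st(); m=camera_model('wrist')
snap('wrist','w10.png'); snap('scene','s10.png'); snap('side','d10.png')
for c in ['wrist','scene','side']:
    for l in ['drift_handle','drift_collar']:
        for d in spot_point(l,c)[:3]:
            X=w(c,d['xyz'],m if c=='wrist' else None)
            if abs(X[0]-.562)<.02 and abs(X[1]+.143)<.02: print(c,l,round(d['conf'],2),X.round(4))
a=cv2.imread('pics/s10.png'); b=cv2.imread('pics/d10.png')
cv2.imwrite('pics/c10.png',cv2.hconcat([cv2.resize(a[190:330,150:290],(400,400),interpolation=2),cv2.resize(b[230:370,270:410],(400,400),interpolation=2)]))
E
```

```text
t 18.1 p [ 0.562  -0.1438  0.2426] jaw -29.79 zax [-1.4e-03  7.0e-04 -1.0e+00] F [-0.3 -0.9  0.1] w 0.0854
wrist drift_handle 0.56 [ 0.5624 -0.1431  0.1096]
wrist drift_collar 0.96 [ 0.565  -0.1478  0.0764]
scene drift_handle 0.72 [ 0.5639 -0.1446  0.1133]
scene drift_collar 0.92 [ 0.5587 -0.1401  0.077 ]
side drift_handle 0.61 [ 0.5668 -0.1393  0.1073]
side drift_collar 0.75 [ 0.5628 -0.1418  0.0736]
```

View pics/c10.png

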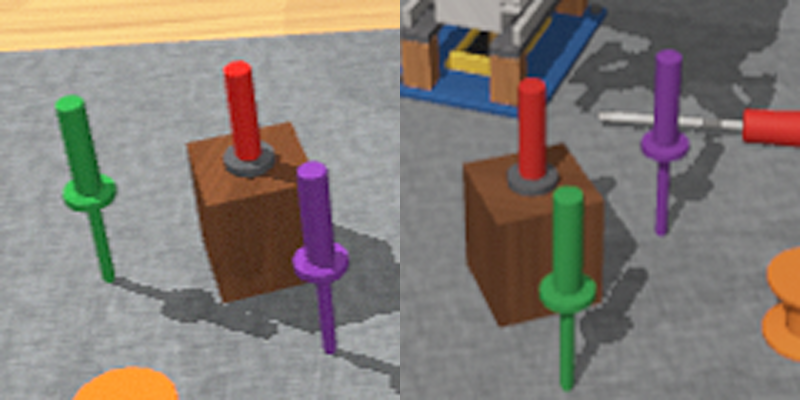

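View pics/s10.png

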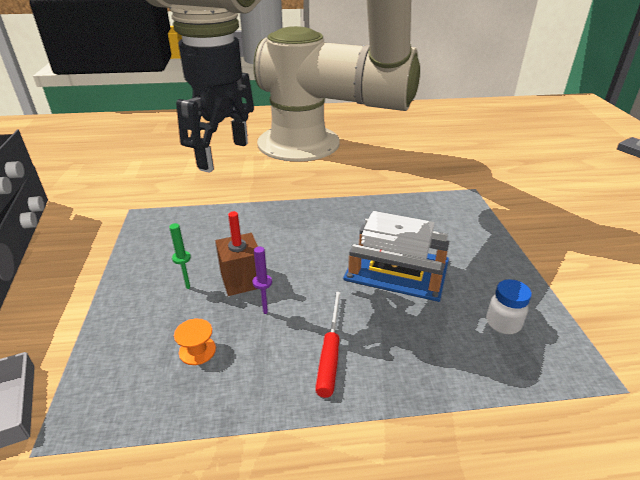

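View pics/w10.png

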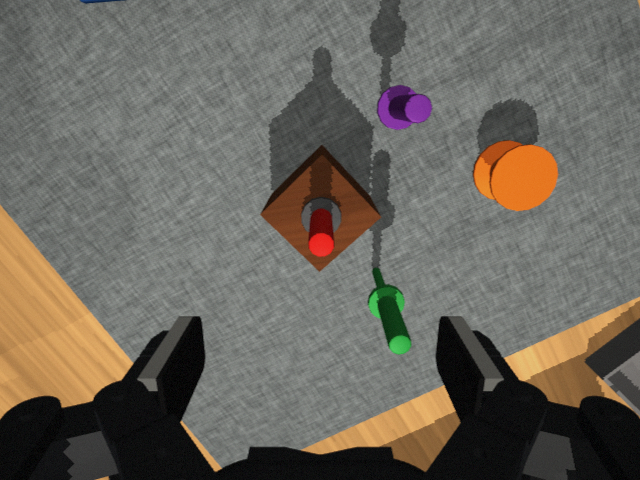

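The drift stands upright and fully down in its holder at scene (236,230). The green and purple drifts, spool, jar and screwdriver are where they were, and the gripper is clear above. Handing in.

```bash
python3 - <<'E'
from h import *
st(); print(close_job())
E
```

```text
t 18.55 p [ 0.5624 -0.1439  0.2433] jaw -29.79 zax [-2.e-04  1.e-04 -1.e+00] F [-0.   0.3  0.5] w 0.0857
the job is handed in; nothing more can be done
None
```

The brass pin is out of the bar and in the catch cup, and the red drift is back in its holder. I handed the job in at 18.6 s of the 67 s allowed.

**Drift:** I took the red drift from its holder. The bore was found in the wrist image, about 15–18 mm along +y from the datum.

**Pressing:** The drift met the pin about 11 mm down, and I pressed at 10–12 mm/s until it came free. The highest wrist force I read was about 10 N, well under the 40 N limit. Those readings come only at the end of each move, so a short peak of 15–20 N as the pin started could have gone unseen. The drift did not slip in the jaws.

**Last checks:**
- The bore shows empty, and the pin shows on the cup floor where it should be.
- The drift's collar is seated at the same height as at the start. The drift stands upright and released, with the gripper clear above it.
- The other things on the bench look unmoved in the scene picture.

No check failed. The networks' readings of the drift's position at the end scattered by about 5 mm, which is roughly their stated accuracy.

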